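# Twist a stuck stopper out of a reagent bottle

## Robot

A 7-joint arm with a two-finger parallel gripper is mounted at the origin on a cart in front of the work surface, level with it; the furniture and walls round the work are solid. World frame = base frame: x ahead of the robot, y to its left, z up, the work surface at z = 0. Lengths are in m, angles in rad, forces in N, time in s.
With the tool pointing down it reaches from about 0.425 to 0.925 m from the base axis. Payload 6.8 kg.
Tool frame: the origin (TCP) lies midway between the tips of the shut fingers; the grasp point (between the pads) lies 19 mm behind it (bot.pinch_z is the distance from the TCP to the grasp point, in m); x points along the fingers, y is the direction in which the jaws open and shut, and the axes are right-handed (so a half turn about x gives the same grasp; the last joint's range is limited). The gripper opens to 85 mm and grips with 20 to 120 N. Pads are 22 mm wide; open, the fingers measure 114 mm over their backs; the gripper's body (76 mm by 85 mm) begins 54 mm behind the grasp point. The pads swing forward as they close: fully open they stand 13 mm farther back than shut.
Start: joints at [1.151, 0.477, 0.022, 1.555, -0.011, 1.109, -0.083], TCP at [0.207, -0.642, 0.231] pointing down, gripper open.
Joint ranges: [-2.96, 2.96], [-0.34, 2.1], [-1.41, 1.46], [0.24, 2.44], [-1.37, 4.51], [0.17, 1.92], [-2.96, 2.96]. Speed limits (rad/s): [2.39, 2.39, 3.14, 3.14, 3.14, 3.14, 3.14].

## Interface

Orientations are given as a unit quaternion [w, x, y, z].
In Python, from station import bot gives the robot as it stands. The module is installed in compiled form; this text tells all that it offers.
- The arm moves only by the tool step_arm, never from a script. Its argument "plan" is a list of rows, each a list of 6 numbers: the shift along the tool's x, y, z in units of 40 mm (1.0 is 40 mm), then the turn, a rotation vector about the tool's x, y, z in units of 360 degrees (1.0 is 360 degrees). In form: [[dx, dy, dz, ax, ay, az], ...]. A call has 1 to 8 rows; each row shifts and turns the commanded pose from where the row before left it, along the tool's axes as they then stand; what a row does not reach is not made up. A row lasts 1/8 s, in which the tool goes at most 62.5 mm and 10.7 degrees, less where a joint would pass 70% of its speed; a pose out of reach is approached as far as the arm can. A call with a number of a shift or a turn outside -1 to 1 is refused whole. A call with a gripper value outside its range is refused whole. "fingers" is the closure, from -1 (fully open) to 1 (shut), set as the call begins (left out, the last holds). The fingers move at their own pace and stop on an object; "force" is the grip in N (left out, the last holds). Time passes only in rows, so rows that do not move let the fingers close. It gives the time, the measured TCP pose, the force and the opening at its end, in the units of the state.
- bot.get_obs(): the state, without advancing time (a new reading comes with each control period).
- bot.read_camera(name): name is "scene" or "top" or "wrist"; returns (picture, depth): 420x560x3 uint8, red, green, blue; 420x560 float32, m along the optical axis (not along the pixel's ray), 0 where there is no reading.
- bot.camera_model(name): a dict with "mtx" (3x3 intrinsics, pixels), "k1" (the pictures are not rectified: a ray, as slopes to the right and down, at radius r is drawn at 1 + k1 r^2 times it, then the intrinsics apply), "origin" and "rotation" of the camera in the world; the wrist camera has in their place "T_tool_cam" (4x4, takes a point from camera to tool coordinates, whose origin is the TCP and whose axes are the tool frame's). Camera axes: x right, y up, looking along -z (the intrinsics and any distortion apply to the point x, -y, -z); pixel columns grow to the right and rows downward; lengths in m; the calibration is good to about 2 mm. A picture is of the moment at which its call begins: read the wrist's pose just before it. camera_model takes no time and is no camera call.
- bot.hand_in(): hands the job in, once; it reports no verdict.
The state is a dict: "t": time; "q": joint angles; "joint_vel": joint speeds; "joint_torque": joint torques, N m; "eef_pos": TCP position; "tool_rot": TCP orientation; "contact_force": force on the tool from outside, world axes, zero at the start; "torque": the same for the moment, N m; "gripper_width": opening from 0.0 (shut) to 1.0 (fully open).
Only numpy, scipy, OpenCV 4.12 (cv2) and the standard library are available. Lean on these libraries where they do the work, as an engineer would, in place of code of your own. Each camera call takes 0.05 s, during which the arm holds its last target.

## Task

The blue stopper is stuck in the neck of the square amber bottle. Work it out by twisting it back and forth while pulling gently up, so that the bottle stays fully down in its steel holder (a straight pull would bring the bottle up with it). Then stand the stopper upright, head up, well inside the white dish, let go of it, and leave the other things on the bench where they are.

Things in the scene. Friction and masses are not known exactly. Their poses are not given: they have to be found in the camera images.
- stopper_head (a point): Centre of the head of the loose blue plastic stopper (80 g). The head is an upright blade, 50 mm wide along the stopper's x, 14 mm thick along its y, 46 mm tall along its z; grasp it from above across the 14 mm, it may be turned any way round. Below it are a collar, 58 mm across, 6 mm thick, resting on the bottle's mouth at the start, and the round plug, 31 to 36 mm across, 32 mm long.
- stopper_foot (a point): Centre of the flat foot of the stopper's plug, 61 mm below stopper_head and 31 mm across: the end it stands on. Same axes as the head, z up. At the start it is 32 mm below the mouth; once it has risen about 14 mm (18 mm below the mouth) the plug is loose and lifts out straight.
- bottle_base (a point): Centre of the underside of the loose square amber bottle, 90 x 90 mm, about 0.8 kg; shoulder at 100 mm, round neck 58 mm across, mouth 150 mm above this point. It stands in the holder with 2 mm play on each side: it can lift out but not turn.
- bottle_mouth (a point): Centre of the bottle's mouth, 150 mm above its underside. The neck grips the plug by friction: about 20 N slides it straight up (more than the bottle's weight, so the bottle comes along), about 0.36 N m turns it. While it turns, either way, friction acts mostly against the turn and a few newtons raise it: aim at about 3 mm of rise per radian, none while it stands still.
- holder: Steel holder screwed to the bench: base plate 150 x 116 mm, 6 mm thick, with a square well, 94 mm inside, whose walls reach 32 mm above the bench. Origin at the centre of its underside on the bench; the bottle's underside rests 6 mm above it.
- dish: Shallow round white dish fixed to the bench: 132 mm across the rim, rim 14 mm high, flat inner floor 5 mm above the bench and about 100 mm across. Origin at the centre of its underside.
- oil_b: Small amber oil bottle with a black cap, 31 mm across, 68 mm tall, loose; a bystander. Origin at the centre of its underside.
- timer: White bench timer, 52 x 72 x 34 mm, loose; a bystander. Origin at the centre of its underside.
- tape_roll: Roll of beige tape lying flat, 101 mm across, 24 mm high, loose; a bystander. Origin at the centre of its underside.
Mind the look-alikes: they are no part of the job. Leave any purple look-alike of the dish alone. What is shaped like the part that bears bottle_base but purple is not meant.

How it is judged:
On the way:
1. the stopper is out of the neck's grip and above the mouth while the bottle is still down in its holder (z of stopper_foot in the frame of bottle_mouth above 0.005 m and z of bottle_base in the frame of holder below 0.01 m), for 0.1 s.
At the end, for the whole second after the job is handed in: The stopper stands at rest, upright within 0.15 rad and head up, on the dish's floor (foot less than 10 mm above the bench), its foot within 42 mm of the dish's centre; the bottle is down in its holder (underside less than 10 mm above the bench) and upright within 0.08 rad (horizontal distance between stopper_foot and dish below 0.042 m and z of stopper_foot in the frame of dish below 0.01 m and angle between stopper_foot's own z axis and vertical below 0.15 rad and height (world z) of stopper_head above 0.05 m and linear speed of stopper below 0.03 m/s and z of bottle_base in the frame of holder below 0.01 m and angle between bottle_base's own z axis and vertical below 0.08 rad); the robot touches nothing.
It fails at once if the bottle is lifted in its holder (underside more than 16 mm above the bench, 10 mm above its seat) (z of bottle_base in the frame of holder above 0.016 m).
It fails at once if a bystander is moved by more than 30 mm (distance of any of oil_b, timer, tape_roll from where it was at the start of the episode above 0.03 m).
It also fails if it takes over 64 s, if anything falls off the work surface, if the arm or the gripper's body presses on something with over 40 N, if the wrist force passes 120 N, or if a joint passes its speed limit or range.

## Working session

There is one attempt and no reset: what is moved stays moved. The work goes in short steps, Python scripts to look and compute and a tool call to move; the robot and the scene stay as the last step left them, time stands still between calls to the robot, and variables do not carry over. Pictures are saved under pics/ and viewed, and the job is handed in when it is done.

Besides the shell and the picture viewer there is one more tool, called after "Call:" as name([rows], argument=value, ...), one row to a line, values as JSON. step_arm: Moves the arm, as the interface text tells. Shifts and turns lie within -1 to 1; 1 stands for 40 mm of shift or 360 degrees of turn. Its arguments: {"type":"object","properties":{"plan":{"type":"array"},"fingers":{"type":"number"},"force":{"type":"number"}},"required":["plan"]}

```bash
mkdir -p pics; cat > h.py <<'E'
import numpy as np, cv2
from station import bot
from scipy.spatial.transform import Rotation as R
def cam(name,save=None):
    o=bot.get_obs(); im,d=bot.read_camera(name)
    if save: cv2.imwrite(save,cv2.cvtColor(im,cv2.COLOR_RGB2BGR))
    m=bot.camera_model(name)
    if 'origin' in m: o_,r_=np.array(m['origin']),np.array(m['rotation'])
    else:
        T=np.array(m['T_tool_cam']); q=o['tool_rot']; Rt=R.from_quat([q[1],q[2],q[3],q[0]]).as_matrix()
        o_=np.array(o['eef_pos'])+Rt@T[:3,3]; r_=Rt@T[:3,:3]
    return im,d,(np.array(m['mtx']),m['k1'],o_,r_)
def rays(M,uv):
    K,k1,o,r=M; uv=np.asarray(uv,float).reshape(-1,1,2)
    s=cv2.undistortPoints(uv,K,np.array([k1,0,0,0,0.])).reshape(-1,2)
    return np.c_[s[:,0],-s[:,1],-np.ones(len(s))]@r.T
def onplane(M,uv,z):
    v=rays(M,uv); return M[2]+v*((z-M[2][2])/v[:,2:3])
def bydepth(M,uv,d):
    uv=np.asarray(uv); v=rays(M,uv); dd=d[uv[:,1].astype(int),uv[:,0].astype(int)]
    return M[2]+v*dd[:,None]
E
python3 - <<'E'
from h import *
print({k:np.round(v,3) for k,v in bot.get_obs().items()})
for n in ['scene','top','wrist']:
    im,d,M=cam(n,f'pics/{n}0.png'); print(n,np.round(M[2],3),np.round(M[0],1).tolist(),M[1],(d>0).mean())
E
```

```text
{'t': np.float64(0.0), 'q': array([ 1.151,  0.478,  0.022,  1.557, -0.011,  1.109, -0.083]), 'joint_vel': array([ 0.001, -0.001,  0.   , -0.001, -0.002, -0.   ,  0.003]), 'joint_torque': array([ 1.0000e-03, -5.9644e+01,  1.6080e+00, -2.8120e+01,  1.2000e-02,
        9.0000e-03,  0.0000e+00]), 'eef_pos': array([ 0.207, -0.642,  0.23 ]), 'tool_rot': array([-0.109, -0.698, -0.11 ,  0.699]), 'contact_force': array([-0.279, -0.631,  0.814]), 'torque': array([ 0.038, -0.022, -0.055]), 'gripper_width': np.float64(1.003)}
scene [-0.065  0.534  0.836] [[431.0, 0.0, 283.7], [0.0, 431.0, 212.5], [0.0, 0.0, 1.0]] -0.07789384995391131 0.9959353741496598
top [0.326 0.041 1.121] [[414.3, 0.0, 282.0], [0.0, 414.3, 208.6], [0.0, 0.0, 1.0]] -0.11619690060848609 0.9958971088435374
wrist [ 0.284 -0.618  0.373] [[294.9, 0.0, 279.0], [0.0, 294.9, 209.3], [0.0, 0.0, 1.0]] 0.002811185450010321 0.9961309523809524
```

View pics/scene0.png

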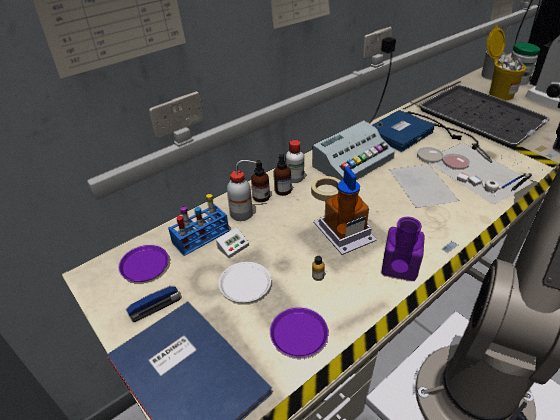

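View pics/top0.png

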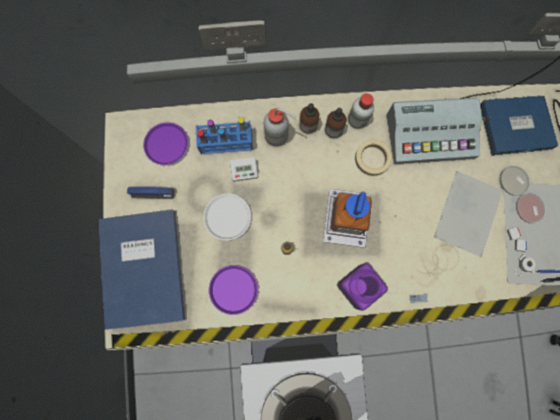

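View pics/wrist0.png

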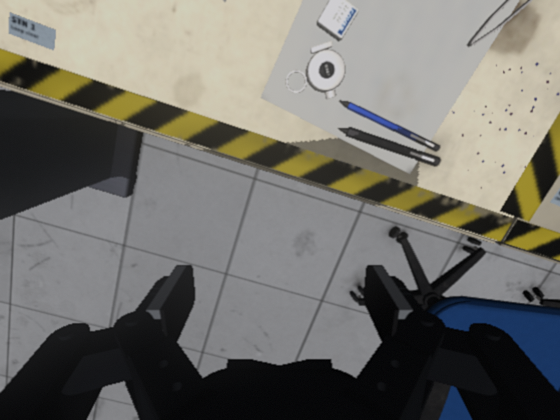

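The scene view shows the blue stopper at (347,185) in the amber bottle, and the white dish at (245,282). In the top view they are at (357,205) and (228,216). The oil bottle is at (288,247), the timer at (243,169) and the tape at (373,156). Next I'll measure them.

```bash
python3 - <<'E'
from h import *
for n,box in [('top',(335,180,385,225)),('scene',(325,155,375,215))]:
    im,d,M=cam(n); hsv=cv2.cvtColor(im,cv2.COLOR_RGB2HSV)
    m=cv2.inRange(hsv,(100,130,60),(122,255,255)); k=np.zeros_like(m); k[box[1]:box[3],box[0]:box[2]]=255; m&=k
    v,u=np.nonzero(m); P=bydepth(M,np.c_[u,v],d)
    print(n,len(u),'z',np.percentile(P[:,2],[1,50,99]).round(3))
    s=(P[:,2]>0.198)&(P[:,2]<.22); Q=P[s]; print(' top face',s.sum(),Q.mean(0).round(4))
    if s.sum()>5:
        r=cv2.minAreaRect((Q[:,:2]*1000).astype(np.float32)); print(r)
        c=Q[:,:2]-Q[:,:2].mean(0); w,V=np.linalg.eigh(c.T@c); print('yaw long',np.degrees(np.arctan2(V[1,1],V[0,1])))
    s=(P[:,2]>0.157)&(P[:,2]<.166); Q=P[s]; print(' collar',s.sum(),Q.mean(0).round(4),cv2.minEnclosingCircle((Q[:,:2]*1000).astype(np.float32)) if s.sum()>3 else '')
    big=cv2.resize(im[box[1]-30:box[3]+30,box[0]-30:box[2]+30],None,fx=5,fy=5,interpolation=cv2.INTER_CUBIC); cv2.imwrite(f'pics/{n}_crop.png',big[:600,:800,::-1])
    # dish
    w=cv2.inRange(hsv,(0,0,170),(180,30,255)); 
    cs,_=cv2.findContours(w,cv2.RETR_EXTERNAL,cv2.CHAIN_APPROX_NONE)
    for c in cs:
        if cv2.contourArea(c)>1000:
            p=onplane(M,c.reshape(-1,2),.014)[:,:2]; e=cv2.fitEllipse((p*1000).astype(np.float32)); print(' white',cv2.boundingRect(c),e)
E
```

```text
Traceback (most recent call last):
  File "h.py", line 20, in bydepth
    uv=np.asarray(uv); v=rays(M,uv); dd=d[uv[:,1].astype(int),uv[:,0].astype(int)]
                         ~~~~^^^^^^
  File "h.py", line 16, in rays
    return np.c_[s[:,0],-s[:,1],-np.ones(len(s))]@r.T
           ~~~~~~~~~~~~~~~~~~~~~~~~~~~~~~~~~~~~~~^~~~
ValueError: matmul: Input operand 1 has a mismatch in its core dimension 0, with gufunc signature (n?,k),(k,m?)->(n?,m?) (size 4 is different from 3)
```

```bash
python3 - <<'E'
from h import *
im,d,M=cam('top')
for nm,u,v,z in [('oil',288,247,.068),('timer',243,169,.034),('tape',373,156,.024),('purple bottle mouth',362,287,.15),('holder c',347,218,.006)]:
    print(nm,onplane(M,[[u,v]],z).round(3))
E
```

```text
Traceback (most recent call last):
  File "h.py", line 18, in onplane
    v=rays(M,uv); return M[2]+v*((z-M[2][2])/v[:,2:3])
  File "h.py", line 16, in rays
    return np.c_[s[:,0],-s[:,1],-np.ones(len(s))]@r.T
           ~~~~~~~~~~~~~~~~~~~~~~~~~~~~~~~~~~~~~~^~~~
ValueError: matmul: Input operand 1 has a mismatch in its core dimension 0, with gufunc signature (n?,k),(k,m?)->(n?,m?) (size 4 is different from 3)
```

The camera rotation is a quaternion, so I'll convert it.

```bash
sed -i "s/np.array(m\['rotation'\])$/R.from_quat(np.roll(m['rotation'],-1)).as_matrix()/" h.py; python3 - <<'E'
from h import *
for n,box in [('top',(335,180,385,225)),('scene',(325,155,375,215))]:
    im,d,M=cam(n); hsv=cv2.cvtColor(im,cv2.COLOR_RGB2HSV)
    m=cv2.inRange(hsv,(100,130,60),(122,255,255)); k=np.zeros_like(m); k[box[1]:box[3],box[0]:box[2]]=255; m&=k
    v,u=np.nonzero(m); P=bydepth(M,np.c_[u,v],d)
    print(n,len(u),'z',np.percentile(P[:,2],[1,50,99]).round(3))
    s=(P[:,2]>0.198)&(P[:,2]<.22); Q=P[s]; print(' top face',s.sum(),Q.mean(0).round(4))
    if s.sum()>5:
        r=cv2.minAreaRect((Q[:,:2]*1000).astype(np.float32)); print(r)
        c=Q[:,:2]-Q[:,:2].mean(0); w,V=np.linalg.eigh(c.T@c); print('yaw long',np.degrees(np.arctan2(V[1,1],V[0,1])))
    s=(P[:,2]>0.157)&(P[:,2]<.166); Q=P[s]; print(' collar',s.sum(),Q.mean(0).round(4),cv2.minEnclosingCircle((Q[:,:2]*1000).astype(np.float32)) if s.sum()>3 else '')
    big=cv2.resize(im[box[1]-30:box[3]+30,box[0]-30:box[2]+30],None,fx=5,fy=5,interpolation=cv2.INTER_CUBIC); cv2.imwrite(f'pics/{n}_crop.png',big[:600,:800,::-1])
    w=cv2.inRange(hsv,(0,0,170),(180,30,255)); 
    cs,_=cv2.findContours(w,cv2.RETR_EXTERNAL,cv2.CHAIN_APPROX_NONE)
    for c in cs:
        if cv2.contourArea(c)>1000:
            p=onplane(M,c.reshape(-1,2),.014)[:,:2]; e=cv2.fitEllipse((p*1000).astype(np.float32)); print(' white',cv2.boundingRect(c),e)
    if n=='top':
      for nm,u,v,z in [('oil',288,247,.068),('timer',243,169,.034),('tape',373,156,.024),('purple bottle mouth',362,287,.15),('holder c',347,218,.006)]:
        print(nm,onplane(M,[[u,v]],z).round(3))
print(bot.get_obs()['t'])
o=bot.get_obs();print(R.from_quat(np.roll(o['tool_rot'],-1)).as_matrix().round(3))
E
```

```text
top 386 z [0.159 0.163 0.211]
 top face 109 [ 0.5125 -0.1588  0.2072]
((513.5573120117188, -159.76290893554688), (13.66885757446289, 45.52812576293945), 69.6248779296875)
yaw long 158.98094793905565
 collar 257 [ 0.5128 -0.1575  0.1622] ((514.4257202148438, -160.26812744140625), 27.879926681518555)
 white (241, 355, 122, 65) ((88.54351043701172, 20.5373592376709), (142.7272491455078, 332.9506530761719), 4.428067684173584)
 white (203, 193, 48, 48) ((543.6480712890625, 168.3909912109375), (128.6790313720703, 130.13661193847656), 58.53446960449219)
 white (436, 191, 60, 67) ((466.3818359375, -487.0214538574219), (145.65676879882812, 164.9596405029297), 128.4220428466797)
oil [[0.44  0.01  0.068]]
timer [[0.667 0.113 0.034]]
tape [[ 0.679 -0.251  0.024]]
purple bottle mouth [[ 0.324 -0.151  0.15 ]]
holder c [[ 0.513 -0.16   0.006]]
scene 340 z [0.05  0.163 0.21 ]
 top face 71 [ 0.5107 -0.1565  0.206 ]
((514.0621337890625, -158.99732971191406), (12.307642936706543, 46.575164794921875), 65.64624786376953)
yaw long 160.36713196682925
 collar 161 [ 0.5117 -0.1523  0.1616] ((515.348876953125
[... 192 characters left out ...]
 109) ((104.40775299072266, 31.443567276000977), (102.1386489868164, 317.0242614746094), 3.7032206058502197)
 white (218, 262, 54, 40) ((543.8624877929688, 167.16111755371094), (127.63775634765625, 129.68133544921875), 148.8544464111328)
 white (390, 164, 68, 43) ((491.35125732421875, -494.48388671875), (163.3504638671875, 235.07516479492188), 61.44286346435547)
 white (431, 143, 101, 61) ((410.6971130371094, -699.3712768554688), (218.19757080078125, 293.28363037109375), 78.40557098388672)
 white (314, 121, 64, 55) ((813.7684936523438, -481.7569885253906), (157.0048065185547, 343.9041748046875), 17.559560775756836)
0.35
[[-0.     0.307 -0.952]
 [ 0.    -0.952 -0.307]
 [-1.    -0.     0.   ]]
```

View pics/top_crop.png

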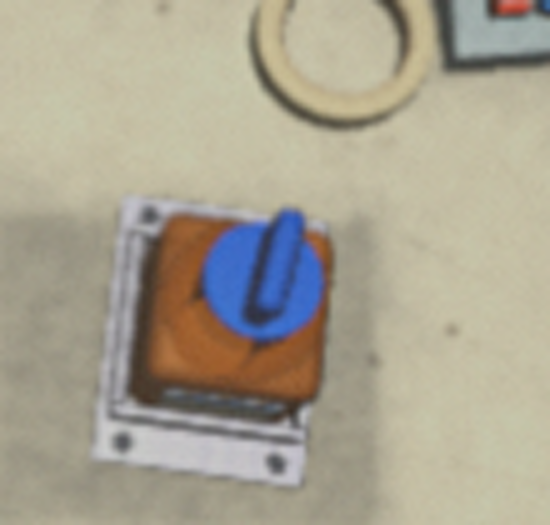

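View pics/scene_crop.png

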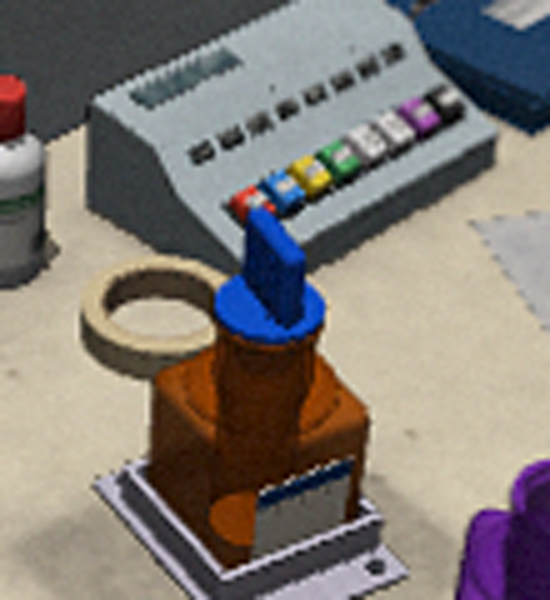

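Stopper axis is at about (0.513, -0.159), with the blade at about -20.5° yaw. The head top at 0.207 matches the expected 0.208. The dish is at (0.544, 0.168), 129 mm across, and both views agree on it. First I'll raise the tool and turn it by -38°.

Call:
step_arm([
  [-0.2,0,0,0.0267,0,0],
  [-0.2,0,0,0.0267,0,0],
  [-0.2,0,0,0.0267,0,0],
  [-0.2,0,0,0.0267,0,0],
  [0,0,0,0,0,0],
], fingers=-1, force=60)

```text
t: 0.98
eef_pos: [0.2073, -0.6428, 0.2639]
tool_rot: [-0.125, 0.696, -0.126, -0.696]
contact_force: [-0.1, 0.1, -0.4]
gripper_width: 0.997
```

```bash
cat >> h.py <<'E'
def go(tgt,yaw=None):
    o=bot.get_obs(); p=np.array(o['eef_pos']); A=R.from_quat(np.roll(o['tool_rot'],-1)).as_matrix()
    y=np.degrees(np.arctan2(A[1,1],A[0,1]))
    print('t',round(float(o['t']),2),'p',p.round(4),'yawjaw',round(y,2),'down',A[:,0].round(3),'F',np.round(o['contact_force'],1),'T',np.round(o['torque'],2),'w',round(float(o['gripper_width']),3),'q',np.round(o['q'],2))
    if tgt is not None: print('shift units',(A.T@(np.array(tgt)-p)/.04).round(3))
    if yaw is not None: print('ax units',round(-(yaw-y)/360,4))
E
python3 -c "
from h import *
go([.513,-.159,.262],-110.5)"
```

```text
t 0.97 p [ 0.2073 -0.6428  0.2639] yawjaw -110.49 down [ 0.    -0.001 -1.   ] F [-0.1  0.1 -0.4] T [ 0.02 -0.02  0.01] w 0.997 q [ 1.05  0.45  0.17  1.53 -0.08  1.17 -0.7 ]
shift units [  0.035 -14.004  -2.925]
ax units 0.0
```

Call:
step_arm([
  [0,-1,-0.209,0,0,0],
  [0,-1,-0.209,0,0,0],
  [0,-1,-0.209,0,0,0],
  [0,-1,-0.209,0,0,0],
  [0,-1,-0.209,0,0,0],
  [0,-1,-0.209,0,0,0],
  [0,-1,-0.209,0,0,0],
  [0,0,0,0,0,0],
])

```text
t: 1.98
eef_pos: [0.3626, -0.3977, 0.2631]
tool_rot: [-0.123, 0.696, -0.122, -0.696]
contact_force: [-0.5, -0.7, -0.5]
gripper_width: 1.0
```

```bash
python3 -c "
from h import *
go([.513,-.159,.262],-110.5)"
```

```text
t 1.98 p [ 0.3626 -0.3977  0.2631] yawjaw -110.02 down [ 0.001  0.001 -1.   ] F [-0.5 -0.7 -0.5] T [ 0.03  0.02 -0.03] w 1.0 q [ 0.68  0.22  0.05  1.85 -0.01  1.07 -1.19]
shift units [ 0.036 -6.894 -1.49 ]
ax units 0.0013
```

Call:
step_arm([
  [0,-1,-0.21,0,0,0],
  [0,-1,-0.21,0,0,0],
  [0,-1,-0.21,0,0,0],
  [0,-1,-0.21,0,0,0],
  [0,-1,-0.21,0,0,0],
  [0,-0.9,-0.21,0,0,0],
  [0,-0.9,-0.21,0,0,0],
  [0,0,0,0,0,0],
])

```text
t: 2.98
eef_pos: [0.5123, -0.1648, 0.263]
tool_rot: [-0.124, 0.696, -0.124, -0.696]
contact_force: [-0.0, -0.3, 0.0]
gripper_width: 1.001
```

```bash
python3 -c "
from h import *
go([.513,-.159,.240],-110.5)
im,d,M=cam('wrist','pics/w1.png')
hsv=cv2.cvtColor(im,cv2.COLOR_RGB2HSV);m=cv2.inRange(hsv,(100,130,60),(122,255,255))
n,l,st,c=cv2.connectedComponentsWithStats(m)
i=1+np.argmax(st[1:,4]);print(st[i],c[i])
v,u=np.nonzero(l==i);P=bydepth(M,np.c_[u,v],d);Q=P[(P[:,2]>.199)]
r=cv2.minAreaRect((Q[:,:2]*1000).astype(np.float32));print(len(Q),Q.mean(0),r)
a=cv2.boxPoints(r);print(a)
go([.513,-.159,.262],-110.5)"
```

```text
t 2.98 p [ 0.5123 -0.1648  0.263 ] yawjaw -110.19 down [ 0.     0.001 -1.   ] F [-0.  -0.3  0. ] T [-0.01 -0.06  0.02] w 1.001 q [ 0.31  0.23 -0.13  1.84  0.03  1.08 -1.76]
shift units [ 0.576 -0.142  0.034]
ax units 0.0009
[ 241  176   65   80 3227] [272.82894329 210.99969011]
1108 [ 0.51894928 -0.16159623  0.20911627] ((542.1740112304688, -170.49009704589844), (14.098587989807129, 101.34867858886719), 68.98536682128906)
[[ 492.34216 -158.8984 ]
 [ 586.9501  -195.24268]
 [ 592.00586 -182.08179]
 [ 497.39795 -145.73752]]
t 3.02 p [ 0.5112 -0.1669  0.2629] yawjaw -110.37 down [-0. -0. -1.] F [-0.7 -0.7  0.5] T [-0.01  0.02  0.02] w 1.0 q [ 0.31  0.23 -0.13  1.84  0.03  1.08 -1.76]
shift units [ 0.024 -0.199  0.027]
ax units 0.0004
```

View pics/w1.png

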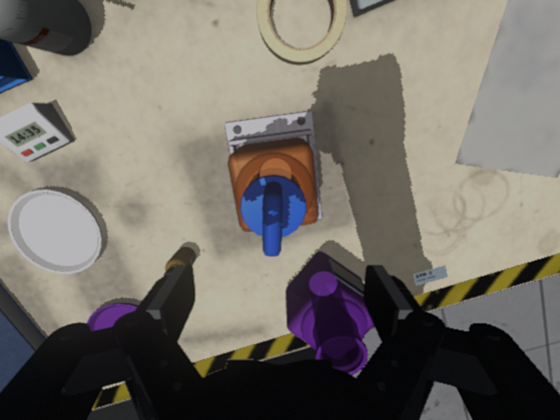

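The wrist view shows the blade at (273,215), lined up between the fingers in yaw. I'll refine the measurement now that the arm has settled.

```bash
python3 -c "
from h import *
im,d,M=cam('wrist')
hsv=cv2.cvtColor(im,cv2.COLOR_RGB2HSV);m=cv2.inRange(hsv,(100,130,40),(122,255,255))
n,l,st,c=cv2.connectedComponentsWithStats(m)
i=1+np.argmax(st[1:,4])
v,u=np.nonzero(l==i);P=bydepth(M,np.c_[u,v],d);s=(P[:,2]>.201)&(P[:,2]<.213);Q=P[s];print(np.histogram(P[:,2],bins=np.arange(.15,.23,.005)))
k=((l==i)).astype(np.uint8)*0;k[v[s],u[s]]=1;k=cv2.morphologyEx(k,1*2,np.ones((3,3)))
v,u=np.nonzero(k);Q=onplane(M,np.c_[u,v],.208);print(u.min(),u.max(),v.min(),v.max())
print(len(Q),Q.mean(0),cv2.minAreaRect((Q[:,:2]*1000).astype(np.float32)))
C=P[(P[:,2]>.159)&(P[:,2]<.165)]
print('collar',cv2.minEnclosingCircle((C[:,:2]*1000).astype(np.float32)))
go([.513,-.159,.24],-110.5)"
```

```text
(array([   0,    5, 2080,   10,    6,    5,    9,    6,    7,    7,  114,
        980,    0,    0,    0,    0]), array([0.15 , 0.155, 0.16 , 0.165, 0.17 , 0.175, 0.18 , 0.185, 0.19 ,
       0.195, 0.2  , 0.205, 0.21 , 0.215, 0.22 , 0.225, 0.23 ]))
259 277 194 255
1074 [ 0.518491   -0.16144317  0.208     ] ((516.9710083007812, -160.6962127685547), (13.069161415100098, 46.93976974487305), 69.55464935302734)
collar ((515.8143310546875, -160.6111297607422), 28.252506256103516)
t 3.08 p [ 0.5106 -0.1681  0.263 ] yawjaw -110.52 down [-0.001 -0.001 -1.   ] F [-0.5 -1.2  0.6] T [ 0.01 -0.   -0.02] w 1.002 q [ 0.31  0.23 -0.13  1.84  0.03  1.08 -1.76]
shift units [ 0.574 -0.234  0.023]
ax units -0.0001
```

```bash
python3 -c "
from h import *
go([.5148,-.1602,.171],-110.5)"
```

```text
t 3.08 p [ 0.5106 -0.1681  0.263 ] yawjaw -110.52 down [-0.001 -0.001 -1.   ] F [-0.5 -1.2  0.6] T [ 0.01 -0.   -0.02] w 1.002 q [ 0.31  0.23 -0.13  1.84  0.03  1.08 -1.76]
shift units [ 2.299 -0.223 -0.031]
ax units -0.0001
```

Call:
step_arm([
  [0,-0.22,-0.03,0,0,0],
  [0,0,0,0,0,0],
  [0.55,0,0,0,0,0],
  [0.55,0,0,0,0,0],
  [0.5,0,0,0,0,0],
  [0.3,0,0,0,0,0],
  [0,0,0,0,0,0],
])

```text
t: 3.95
eef_pos: [0.5147, -0.1593, 0.1867]
tool_rot: [0.126, -0.695, 0.126, 0.696]
contact_force: [-0.5, 0.6, 0.5]
gripper_width: 1.0
```

```bash
python3 -c "
from h import *
go([.5148,-.1602,.171],-110.5)
im,d,M=cam('wrist','pics/w2.png')"
```

```text
t 3.95 p [ 0.5147 -0.1593  0.1867] yawjaw -110.6 down [-0.001  0.    -1.   ] F [-0.5  0.6  0.5] T [-0.02 -0.01 -0.04] w 1.0 q [ 0.29  0.31 -0.13  1.92  0.05  0.92 -1.79]
shift units [ 0.393  0.019 -0.011]
ax units -0.0003
```

View pics/w2.png

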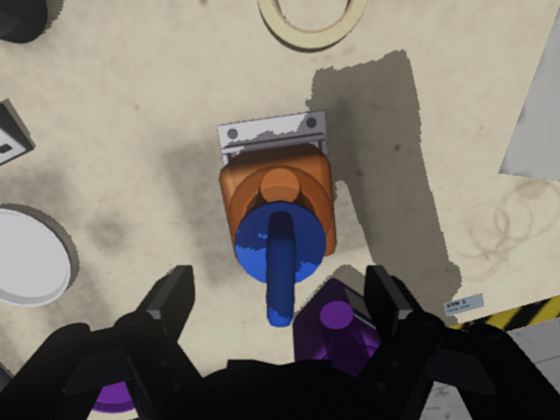

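Blade is centred between the fingers (column 281, finger midpoint 280). I'll go down 15 mm more and close.

Call:
step_arm([
  [0.375,0,0,0,0,0],
  [0,0,0,0,0,0],
  [0,0,0,0,0,0],
])

```text
t: 4.38
eef_pos: [0.5153, -0.1592, 0.1724]
tool_rot: [-0.126, 0.696, -0.126, -0.696]
contact_force: [0.1, -0.5, 0.0]
gripper_width: 1.002
```

Call:
step_arm([
  [0,0,0,0,0,0],
  [0,0,0,0,0,0],
  [0,0,0,0,0,0],
  [0,0,0,0,0,0],
  [0,0,0,0,0,0],
  [0,0,0,0,0,0],
], fingers=1, force=80)

```text
t: 5.12
eef_pos: [0.5152, -0.1597, 0.1725]
tool_rot: [-0.126, 0.696, -0.127, -0.696]
contact_force: [-0.1, -2.3, 0.6]
gripper_width: 0.154
```

```bash
python3 -c "
from h import *
go([.5148,-.1602,.171],-110.5)"
```

```text
t 5.12 p [ 0.5152 -0.1597  0.1725] yawjaw -110.61 down [ 0.    -0.001 -1.   ] F [-0.1 -2.3  0.6] T [-0.46  0.13 -0.03] w 0.154 q [ 0.29  0.33 -0.13  1.93  0.05  0.88 -1.8 ]
shift units [0.037 0.016 0.006]
ax units -0.0003
```

Gripped: opening is 0.154, about 13 mm. I'll make a first trial twist with a very small rise.

Call:
step_arm([
  [0,0,0,-0.02,0,0],
  [-0.01,0,0,-0.022,0,0],
  [-0.01,0,0,-0.022,0,0],
  [-0.01,0,0,-0.022,0,0],
])

```text
t: 5.62
eef_pos: [0.5152, -0.1593, 0.1731]
tool_rot: [0.065, 0.704, 0.065, -0.704]
contact_force: [1.6, -1.5, -4.4]
gripper_width: 0.151
```

```bash
python3 -c "
from h import *
go([.5152,-.1597,.1725],-110.5)"
```

```text
t 5.62 p [ 0.5152 -0.1593  0.1731] yawjaw -79.42 down [ 0.  0. -1.] F [ 1.6 -1.5 -4.4] T [-0.49 -0.37 -0.39] w 0.151 q [ 0.38  0.33 -0.24  1.93  0.1   0.89 -1.29]
shift units [0.015 0.011 0.002]
ax units 0.0863
```

Call:
step_arm([
  [-0.01,0,0,-0.022,0,0],
  [-0.01,0,0,-0.022,0,0],
  [-0.01,0,0,-0.022,0,0],
  [-0.01,0,0,-0.022,0,0],
  [-0.01,0,0,-0.022,0,0],
  [-0.01,0,0,-0.022,0,0],
  [-0.01,0,0,-0.022,0,0],
])

```text
t: 6.5
eef_pos: [0.5153, -0.1595, 0.1758]
tool_rot: [0.385, 0.593, 0.385, -0.593]
contact_force: [1.4, -2.4, -5.0]
gripper_width: 0.158
```

```bash
python3 -c "
from h import *
go([.5152,-.1597,.1725],-110.5)"
```

```text
t 6.5 p [ 0.5153 -0.1595  0.1758] yawjaw -23.99 down [ 0.  0. -1.] F [ 1.4 -2.4 -5. ] T [-0.46 -0.51 -0.35] w 0.158 q [ 0.53  0.35 -0.42  1.91  0.18  0.91 -0.4 ]
shift units [0.083 0.    0.006]
ax units 0.2403
```

It has risen 3.3 mm at 5 N. I'll reverse now and check the bottle afterwards.

Call:
step_arm([
  [0,0,0,0.02,0,0],
  [-0.01,0,0,0.022,0,0],
  [-0.01,0,0,0.022,0,0],
  [-0.01,0,0,0.022,0,0],
  [-0.01,0,0,0.022,0,0],
  [-0.01,0,0,0.022,0,0],
  [-0.01,0,0,0.022,0,0],
  [-0.01,0,0,0.022,0,0],
])

```text
t: 7.5
eef_pos: [0.5145, -0.1592, 0.1783]
tool_rot: [-0.018, -0.706, -0.018, 0.707]
contact_force: [0.2, -2.1, -4.7]
gripper_width: 0.15
```

```bash
python3 -c "
from h import *
go([.5152,-.1597,.1725],-110.5)
im,d,M=cam('scene'); cv2.imwrite('pics/s2.png',cv2.resize(im[110:270,270:430],None,fx=3.7,fy=3.7,interpolation=cv2.INTER_CUBIC)[:,:,::-1])"
```

```text
t 7.5 p [ 0.5145 -0.1592  0.1783] yawjaw -87.03 down [-0.002 -0.    -1.   ] F [ 0.2 -2.1 -4.7] T [-0.52 -0.04  0.24] w 0.15 q [ 0.36  0.33 -0.21  1.92  0.09  0.9  -1.41]
shift units [ 0.145  0.012 -0.017]
ax units 0.0652
```

View pics/s2.png

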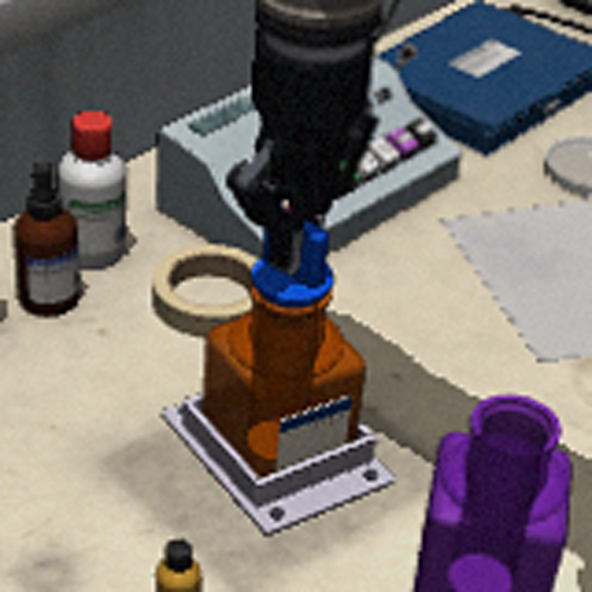

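The scene view shows the bottle seated in its well and a gap opening between the collar (292,285) and the mouth (290,300). I'll continue.

Call:
step_arm([
  [-0.01,0,0,0.022,0,0],
  [-0.01,0,0,0.022,0,0],
  [-0.01,0,0,0.022,0,0],
  [0,0,0,-0.02,0,0],
  [-0.01,0,0,-0.022,0,0],
  [-0.01,0,0,-0.022,0,0],
  [-0.01,0,0,-0.022,0,0],
  [-0.01,0,0,-0.022,0,0],
])

```text
t: 8.55
eef_pos: [0.5149, -0.1593, 0.1814]
tool_rot: [-0.114, -0.698, -0.115, 0.698]
contact_force: [0.8, -2.3, -3.2]
gripper_width: 0.151
```

Call:
step_arm([
  [-0.01,0,0,-0.022,0,0],
  [-0.01,0,0,-0.022,0,0],
  [-0.01,0,0,-0.022,0,0],
  [-0.01,0,0,-0.022,0,0],
  [-0.01,0,0,-0.022,0,0],
  [-0.01,0,0,-0.022,0,0],
])

```text
t: 9.3
eef_pos: [0.515, -0.1595, 0.1839]
tool_rot: [-0.386, -0.592, -0.386, 0.593]
contact_force: [0.9, -2.1, -4.8]
gripper_width: 0.15
```

```bash
python3 -c "
from h import *
go([.5152,-.1597,.1725],-110.5)"
```

```text
t 9.3 p [ 0.515  -0.1595  0.1839] yawjaw -23.86 down [-0.  0. -1.] F [ 0.9 -2.1 -4.8] T [-0.51 -0.2  -0.23] w 0.15 q [ 0.53  0.34 -0.42  1.91  0.17  0.93 -0.39]
shift units [0.284 0.007 0.004]
ax units 0.2407
```

Rise is now 11.4 mm. I'll reverse for another stroke.

Call:
step_arm([
  [0,0,0,0.02,0,0],
  [-0.01,0,0,0.022,0,0],
  [-0.01,0,0,0.022,0,0],
  [-0.01,0,0,0.022,0,0],
  [-0.01,0,0,0.022,0,0],
  [-0.01,0,0,0.022,0,0],
  [-0.01,0,0,0.022,0,0],
  [-0.01,0,0,0.022,0,0],
])

```text
t: 10.3
eef_pos: [0.5152, -0.1586, 0.187]
tool_rot: [-0.019, -0.707, -0.019, 0.707]
contact_force: [0.3, 0.0, -1.2]
gripper_width: 0.156
```

Call:
step_arm([
  [-0.01,0,0,0.022,0,0],
  [-0.01,0,0,0.022,0,0],
  [0,0,0,-0.02,0,0],
  [-0.01,0,0,-0.022,0,0],
  [-0.01,0,0,-0.022,0,0],
  [-0.01,0,0,-0.022,0,0],
  [-0.01,0,0,-0.022,0,0],
])

```text
t: 11.18
eef_pos: [0.5152, -0.1586, 0.1894]
tool_rot: [-0.163, -0.688, -0.163, 0.688]
contact_force: [-0.4, -0.3, -1.2]
gripper_width: 0.155
```

```bash
python3 -c "
from h import *
go([.5152,-.1597,.1725],-110.5)
im,d,M=cam('scene'); cv2.imwrite('pics/s3.png',cv2.resize(im[110:270,270:430],None,fx=3.7,fy=3.7,interpolation=cv2.INTER_CUBIC)[:,:,::-1])"
```

```text
t 11.18 p [ 0.5152 -0.1586  0.1894] yawjaw -63.38 down [-0.     0.001 -1.   ] F [-0.4 -0.3 -1.2] T [-0.04  0.02 -0.07] w 0.155 q [ 0.42  0.32 -0.29  1.91  0.11  0.93 -1.03]
shift units [0.422 0.026 0.012]
ax units 0.1309
```

View pics/s3.png

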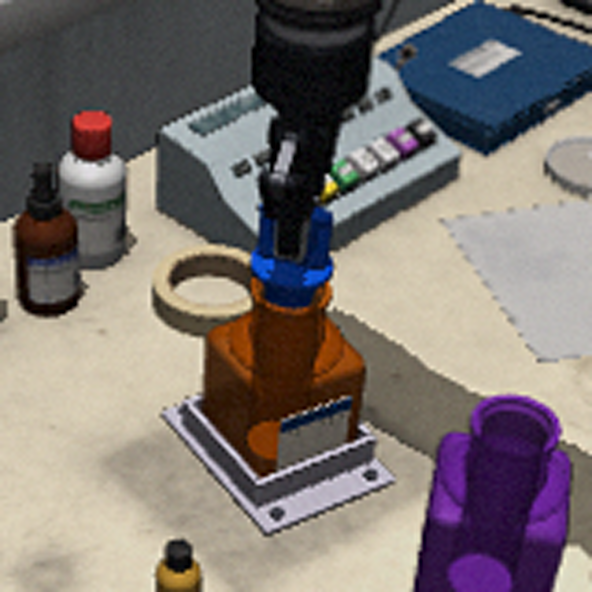

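Bottle is still seated, the plug is visible above the mouth (290,292), and force is down to the stopper's own weight, so it is free. I'll lift straight up.

Call:
step_arm([
  [-0.08,0,0,0,0,0],
  [-0.1,0,0,0,0,0],
  [-0.1,0,0,0,0,0],
])

```text
t: 11.6
eef_pos: [0.5153, -0.1591, 0.2011]
tool_rot: [0.16, 0.689, 0.16, -0.689]
contact_force: [0.4, 0.0, -0.6]
gripper_width: 0.155
```

Call:
step_arm([
  [-0.25,0,0,0,0,0],
  [-0.25,0,0,0,0,0],
  [-0.3,0,0,0,0,0],
  [-0.3,0,0,0,0,0],
  [-0.2,0,0,0,0,0],
  [0,0,0,0,0,0],
])

```text
t: 12.35
eef_pos: [0.5156, -0.1592, 0.2535]
tool_rot: [0.161, 0.689, 0.16, -0.688]
contact_force: [-0.4, 0.2, -1.5]
gripper_width: 0.151
```

```bash
python3 -c "
from h import *
go([.5437,.168,.26])
im,d,M=cam('scene','pics/s4.png')"
```

```text
t 12.35 p [ 0.5156 -0.1592  0.2535] yawjaw -63.79 down [ 0.001 -0.    -1.   ] F [-0.4  0.2 -1.5] T [ 0.06  0.02 -0.03] w 0.151 q [ 0.43  0.25 -0.29  1.84  0.08  1.06 -1.01]
shift units [-0.166 -7.029 -4.244]
```

View pics/s4.png

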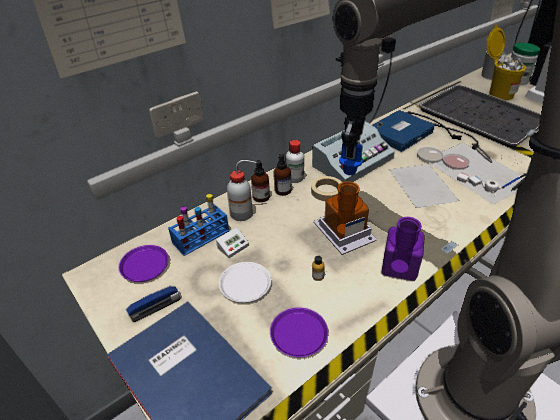

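The stopper hangs clear above the bottle at (350,163), and the bottle is seated. I'll carry it to the dish.

Call:
step_arm([
  [0,-0.88,-0.53,0,0,0],
  [0,-0.88,-0.53,0,0,0],
  [0,-0.88,-0.53,0,0,0],
  [0,-0.88,-0.53,0,0,0],
  [0,-0.88,-0.53,0,0,0],
  [0,-0.88,-0.53,0,0,0],
  [0,-0.88,-0.53,0,0,0],
  [0,-0.87,-0.53,0,0,0],
])

```text
t: 13.4
eef_pos: [0.5428, 0.1691, 0.2521]
tool_rot: [-0.16, -0.688, -0.16, 0.689]
contact_force: [1.3, -0.5, -0.5]
gripper_width: 0.152
```

Call:
step_arm([
  [0,0,0,0,0,0],
  [0,0,0,0,0,0],
  [0,0,0,0,0,0],
  [0,0,0,0,0,0],
])

```text
t: 13.9
eef_pos: [0.5433, 0.1669, 0.2527]
tool_rot: [-0.16, -0.689, -0.16, 0.689]
contact_force: [-0.0, -0.3, -1.2]
gripper_width: 0.155
```

```bash
python3 -c "
from h import *
go([.5437,.168,.0535])
for n in ['scene','top']: im,d,M=cam(n,f'pics/{n}5.png')"
```

```text
t 13.9 p [0.5433 0.1669 0.2527] yawjaw -63.88 down [ 0. -0. -1.] F [-0.  -0.3 -1.2] T [-0.06 -0.05 -0.  ] w 0.155 q [-0.04  0.32 -0.46  1.77  0.16  1.09 -1.66]
shift units [ 4.979 -0.023 -0.022]
```

View pics/scene5.png

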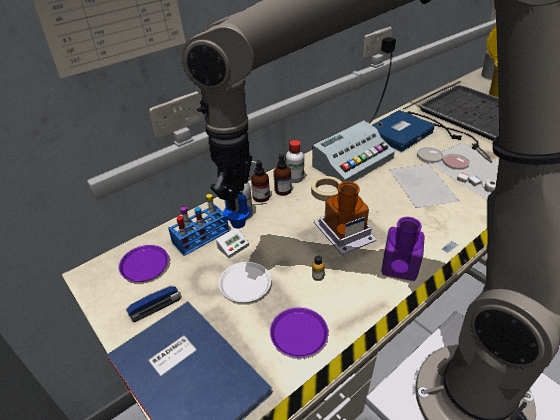

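The stopper is over the dish. I'll descend to about 5 mm above the floor, then feel for contact.

Call:
step_arm([
  [0.8,0,0,0,0,0],
  [0.9,-0.02,-0.02,0,0,0],
  [0.9,0,0,0,0,0],
  [0.9,0,0,0,0,0],
  [0.8,0,0,0,0,0],
  [0.4,0,0,0,0,0],
  [0.1,0,0,0,0,0],
  [0,0,0,0,0,0],
])

```text
t: 15.0
eef_pos: [0.5442, 0.1694, 0.0615]
tool_rot: [0.16, 0.689, 0.16, -0.688]
contact_force: [0.1, 0.7, -0.3]
gripper_width: 0.152
```

Call:
step_arm([
  [0,0,0,0,0,0],
  [0.06,0,0,0,0,0],
  [0,0,0,0,0,0],
])

```text
t: 15.38
eef_pos: [0.5436, 0.1691, 0.0585]
tool_rot: [0.16, 0.689, 0.16, -0.689]
contact_force: [0.3, 0.6, -0.6]
gripper_width: 0.154
```

```bash
python3 -c "
from h import *
go([.5437,.168,.0535])
im,d,M=cam('scene'); cv2.imwrite('pics/s6.png',cv2.resize(im[190:330,170:330],None,fx=4,fy=4,interpolation=cv2.INTER_CUBIC)[:,:,::-1])"
```

```text
t 15.38 p [0.5436 0.1691 0.0585] yawjaw -63.79 down [ 0. -0. -1.] F [ 0.3  0.6 -0.6] T [ 0.   -0.02  0.02] w 0.154 q [-0.11  0.56 -0.39  1.92  0.31  0.72 -1.79]
shift units [0.125 0.026 0.009]
```

View pics/s6.png

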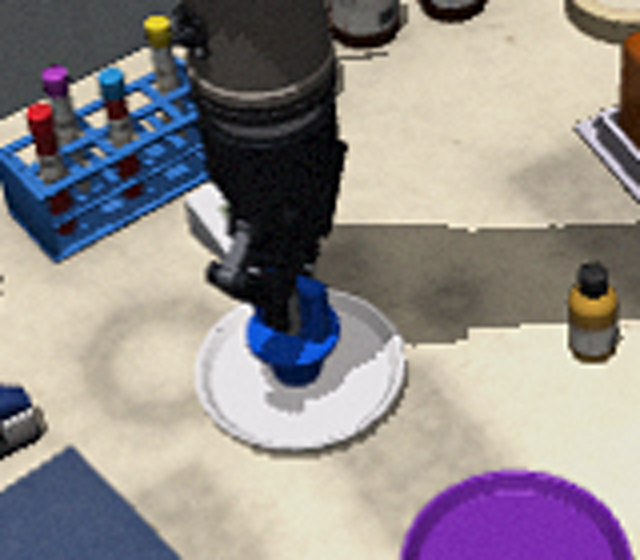

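The stopper is centred in the dish and upright. I'll lower it in small steps until it touches.

Call:
step_arm([
  [0.05,0,0,0,0,0],
  [0.04,0,0,0,0,0],
  [0.02,0,0,0,0,0],
  [0,0,0,0,0,0],
])

```text
t: 15.92
eef_pos: [0.5434, 0.1691, 0.0538]
tool_rot: [-0.16, -0.689, -0.16, 0.689]
contact_force: [-0.5, 0.2, -0.9]
gripper_width: 0.151
```

Call:
step_arm([
  [0.02,0,0,0,0,0],
  [0,0,0,0,0,0],
])

```text
t: 16.18
eef_pos: [0.5436, 0.1692, 0.0534]
tool_rot: [0.16, 0.689, 0.16, -0.689]
contact_force: [-1.0, -2.0, 3.5]
gripper_width: 0.155
```

Contact at +3.5 N and at the expected height (0.0534). Releasing.

Call:
step_arm([
  [0,0,0,0,0,0],
  [0,0,0,0,0,0],
  [0,0,0,0,0,0],
  [0,0,0,0,0,0],
], fingers=0.2, force=20)

```text
t: 16.68
eef_pos: [0.5435, 0.1691, 0.053]
tool_rot: [-0.16, -0.689, -0.16, 0.689]
contact_force: [-0.8, 0.2, 0.0]
gripper_width: 0.403
```

Call:
step_arm([
  [-0.2,0,0,0,0,0],
  [-0.4,0,0,0,0,0],
  [-0.8,0,0,0,0,0],
  [-0.9,0,0,0,0,0],
  [-0.9,0,0,0,0,0],
  [-0.9,0,0,0,0,0],
  [0,0,0,0,0,0],
  [0,0,0,0,0,0],
])

```text
t: 17.68
eef_pos: [0.5432, 0.1689, 0.2174]
tool_rot: [0.16, 0.689, 0.16, -0.689]
contact_force: [0.2, 0.3, -0.4]
gripper_width: 0.396
```

```bash
python3 -c "
from h import *
go(None)
im,d,M=cam('scene','pics/s7.png')
cv2.imwrite('pics/s7c.png',cv2.resize(im[190:330,170:330],None,fx=4,fy=4,interpolation=cv2.INTER_CUBIC)[:,:,::-1])
for n in ['scene','wrist']:
  im,d,M=cam(n)
  hsv=cv2.cvtColor(im,cv2.COLOR_RGB2HSV);m=cv2.inRange(hsv,(100,130,60),(122,255,255))
  v,u=np.nonzero(m);P=bydepth(M,np.c_[u,v],d);s=np.hypot(P[:,0]-.544,P[:,1]-.168)<.06
  Q=P[s];print(n,s.sum(),np.percentile(Q[:,2],[1,50,99]).round(4),Q.mean(0).round(4))
  C=Q[(Q[:,2]>.038)&(Q[:,2]<.046)]
  print('collar',len(C),cv2.minEnclosingCircle((C[:,:2]*1000).astype(np.float32)))
"
```

```text
t 17.68 p [0.5432 0.1689 0.2174] yawjaw -63.79 down [ 0. -0. -1.] F [ 0.2  0.3 -0.4] T [-0.07 -0.   -0.02] w 0.396 q [-0.04  0.36 -0.46  1.8   0.18  1.02 -1.69]
scene 438 [0.0198 0.0523 0.0903] [0.537  0.1741 0.0595]
collar 175 ((541.7327880859375, 169.91537475585938), 28.384065628051758)
wrist 1825 [0.0416 0.0434 0.09  ] [0.5469 0.1707 0.0566]
collar 1269 ((544.7681884765625, 169.42474365234375), 27.913766860961914)
```

View pics/s7.png

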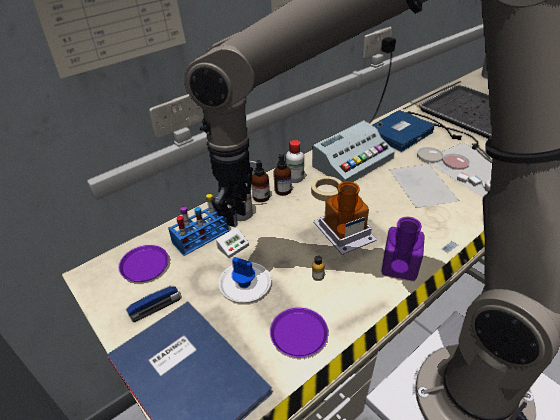

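View pics/s7c.png

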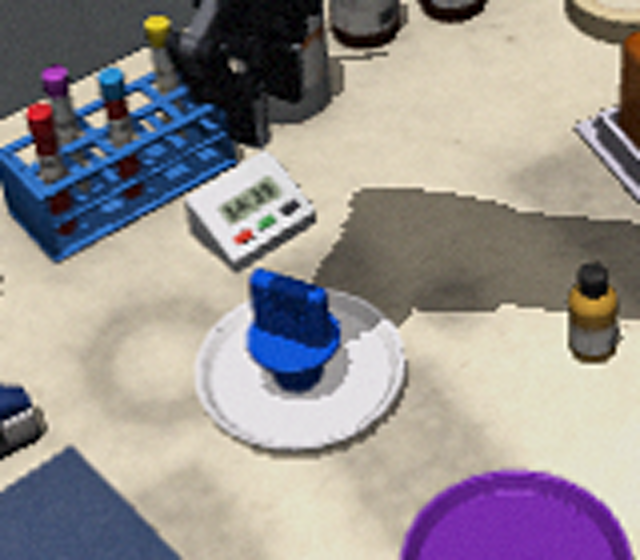

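The stopper stands upright in the dish at (244,275), with collar top at 43 mm and head top at about 90 mm, as expected (43 and 89). It is about 2 mm off the dish centre. Bottle is seated, bystanders are unmoved, and the gripper is clear.

```bash
python3 -c "
from station import bot
print(bot.hand_in())"
```

```text
the job is handed in; nothing more can be done
None
```

The stopper is out of the bottle and standing upright in the white dish, and the job is handed in; the hand-in gave no verdict.

- **Extraction:** I gripped the blade across its 14 mm and twisted it back and forth about 65–80° at a time, pulling up at about 3 mm per radian. The pull stayed at or below about 5 N at every reading. After about 17 mm of rise the force dropped to the stopper's own weight. I then lifted it straight out, to about 49 mm above the mouth.
- **Placing:** I carried it to the dish and lowered it until it touched at about 3.5 N. Then I let go and backed the gripper off.
- **Last checks (about 17.7 s):**
  - **Stopper:** it is about 2 mm from the dish centre. Its collar top is at 43 mm and its head top at 90 mm, which fits the foot resting on the dish floor.
  - **Bottle and bystanders:** by eye in the pictures, the bottle is down in its holder and the other things look unmoved. I did not measure them again.
  - **Gripper:** it is clear of everything.
- **Disagreements:** the two views put the stopper's collar 3 mm apart (x 0.542 against 0.545), and before the grasp they differed by about 2 mm. Neither matters for the 42 mm limit. No check failed.

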